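# Take the left-hand hub nut off the vegetable cutter

### The job

The vegetable cutter's slicing disc is due for washing. Unscrew the black hub nut in its middle - it has a left-hand thread, so it loosens clockwise; the disc turns along a little until the drive catches - letting it rise as it turns and without forcing the thread, then lift it off and set it down upright inside the steel tray. Do not drop it, and leave the jar, mill and pots around it where they are.

Things in the scene. Friction and masses are not known exactly. Their poses are not given: they have to be found in the camera images.
- cutter: the vegetable cutter's base, fixed to the counter: round, aluminium, 120 mm across. Origin: centre of its underside, on the spindle axis; z is up. Beware: to its right stands a citrus press (x 0.22 to 0.46, y -0.32 to -0.13 m), 0.5 m high: cross it above that or go round; behind it is a glass shelf 0.29 m up, its near edge from (0.57, -0.14) to (0.75, 0.18) m
- disc: the cutter's steel slicing disc (124 mm across, its top 68 mm above the counter) with the upright threaded steel spindle in one piece with it. Origin: on the spindle axis at counter height; z is up
- spindle_tip (a point): top of the threaded spindle, on its axis, 95 mm above the counter, hidden in the nut. Disc and spindle have slack: with the nut they first turn freely clockwise, by some 0.8 to 1.3 rad (unseen), until the drive catches; only then does the nut unscrew, rising some 4 mm per radian; nearly half a turn from there frees it. Play on the thread: about 1 mm along and across the axis
- nut: hub nut on the spindle: black round cap 46 mm across, 32 mm high, hollow below, and on it an upright aluminium bar to turn it by, 44 mm long (its x), 13 mm thick (its y), 26 mm high; 58 mm high in all, about 0.15 kg. Origin: centre of its lower rim, z up its axis; seated, the rim is 74 mm above the counter and a spring washer below presses up with some 4 N, fading in the first 3 mm of rise
- tray: open steel tray standing loose on the counter, 105 mm square, 22 mm high, walls and floor 3 mm thick. Origin: centre of its underside, z up
- jar_1: jar with lid, 56 mm across, 80 mm high, in front of the cutter. Origin: centre of its underside
- mill_1: small mill, 44 mm across, 90 mm high, behind the cutter. Origin: centre of its underside
- mustard_pot: lidded pot, 61 mm across, 48 mm high, to the right of the cutter. Origin: centre of its underside
- pepper_pot: lidded pot, 55 mm across, 62 mm high, to the right of the cutter. Origin: centre of its underside

How it is judged:
On the way, in this order (a step that is already met when the one before it is completed fails the run):
1. the nut has been unscrewed by turning: it has risen 6 mm on the spindle (z of nut in the frame of disc above 0.08 m and horizontal distance between nut and disc below 0.006 m), for 0.1 s.
2. the nut is lifted clear of the spindle (z of nut in the frame of disc above 0.105 m), for 0.1 s.
At the end, for the whole second after the job is handed in: the nut stands upright (within 0.15 rad) and at rest on the floor of the tray (rim less than 8 mm above the tray's underside, axis within 40 mm of the tray's middle in its x and y); the tray is flat (z of nut in the frame of tray below 0.008 m and x of nut in the frame of tray between -0.04 and 0.04 m and y of nut in the frame of tray between -0.04 and 0.04 m and angle between nut's own z axis and vertical below 0.15 rad and linear speed of nut below 0.02 m/s and angle between tray's own z axis and vertical below 0.05 rad); the robot touches nothing.
It fails at once if the thread is forced: more than 20 N between nut and disc with its spindle (contact force between nut and disc above 20 N).
It fails at once if the nut is dropped (linear speed of nut above 0.5 m/s and contact force between the fingers and nut below 0.1 N).
It fails at once if a jar or pot is shifted by more than 20 mm (distance of any of jar_1, mill_1, mustard_pot, pepper_pot from where it was at the start of the episode above 0.02 m).
It also fails if it takes over 69 s, if anything falls off the work surface, if the arm or the gripper's body presses on something with over 40 N, if the wrist force passes 120 N, or if a joint passes its speed limit or range.

### The arm

A 6-joint arm with a two-finger parallel gripper is mounted at the origin on a cart in front of the work surface, level with it; the furniture and walls round the work are solid. World frame = base frame: x ahead of the robot, y to its left, z up, the work surface at z = 0. Lengths are in m, angles in rad, forces in N, time in s.
With the tool pointing down it reaches from about 0.275 to 0.825 m from the base axis. Payload 4.9 kg.
Tool frame: the origin (TCP) lies midway between the tips of the shut fingers; the grasp point (between the pads) lies 19 mm behind it (grip_point_offset is the distance from the TCP to the grasp point, in m); z points along the fingers, x is the direction in which the jaws open and shut, and the axes are right-handed (so a half turn about z gives the same grasp; the last joint's range is limited). The gripper opens to 85 mm and grips with 20 to 120 N. Pads are 22 mm wide; open, the fingers measure 114 mm over their backs; the gripper's body (76 mm by 85 mm) begins 54 mm behind the grasp point. The pads swing forward as they close: fully open they stand 13 mm farther back than shut.
Start: joints at [-1.303, 0.326, -0.193, 1.052, 0, 1.437], TCP at [0.215, -0.506, 0.231] pointing down, gripper open.
Joint ranges: [-2.65, 2.65], [-0.97, 1.79], [-1.3, 1.35], [-1.93, 2.1], [-1.47, 1.37], [-3.14, 3.14]. Speed limits (rad/s): [2.57, 2.57, 3.14, 3.14, 3.14, 3.14].

### API

Orientations are given as a rotation vector (axis times angle).
In Python, from cell import * gives the robot as it stands. Calls block until the motion is done:
- movep(position, orientation): joint-space move of the TCP to a pose.
- move_l(position, velocity=0.15, rot=None, until_force=None): straight line of the TCP; rot=None keeps the orientation; velocity is the mean speed in m/s. With until_force (N) it stops when the force on the tool has changed by that much, and returns True; else False.
- set_joints(angles): joint-space move.
- let_go() and grab(newtons=None): open the fingers fully, or close them until they stop; newtons is the grip in N (None keeps the last).
- sleep(seconds).
- ik(position, orientation): joint angles nearest the present ones, or None.
- get_state(): the state.
- grab_frame(name): name is "scene" or "top" or "wrist"; returns a dict with "img" (480x640x3 uint8, red, green, blue), "fx", "fy", "cx", "cy" (pixels), "cam_to_world" (4x4, takes a point from camera to world coordinates); the wrist camera has in their place "T_tool_cam" (4x4, takes a point from camera to tool coordinates, whose origin is the TCP and whose axes are the tool frame's). Camera axes: x right, y down, z forward; pixel columns grow to the right and rows downward; lengths in m; the calibration is good to about 2 mm. A picture is of the moment at which its call begins: read the wrist's pose just before it. There is no depth.
A pose or a line that the arm cannot do raises MotionError and nothing moves.
- sign_off(): hands the job in, once; it reports no verdict.
Trained networks look in the newest picture that a camera, given by its name, has taken for a name from the list of things; names that differ only in an ending like _2 or _b are one class to them, and where a whole thing is asked for, a point or a joint stands for the part that bears it (a point fixed in the world has none). Each returns a list of dicts, best first, with "score" (0 to 1); they miss things now and then, are a little off and sometimes report something else, mostly with a low value. They report only what shows in the picture. A call takes as long as a camera call.
- spot_in(camera, name): "centre" ([column, row] in pixels, amid what is visible of it).
- silhouettes(camera, name): "mask" (480x640 bool, what is visible of it) and "centre" ([column, row] in pixels, amid what is visible of it).
- tip_of(camera, name): "centre" ([column, row] in pixels: a listed point, or the origin of a listed thing).
The state is a dict: "clock": time; "q": joint angles; "joint_velocities": joint speeds; "tau": joint torques, N m; "position": TCP position; "eef_rot": TCP orientation; "contact_force": force on the tool from outside, world axes, zero at the start; "wrist_torque": the same for the moment, N m; "finger_gap": opening from 0.0 (shut) to 1.0 (fully open).
Only numpy, scipy, OpenCV 4.12 (cv2) and the standard library are available. Lean on these libraries where they do the work, as an engineer would, in place of code of your own. Each camera call takes 0.05 s, during which the arm holds its last target. There are 200 camera calls.

## Working session

There is one attempt and no reset: what is moved stays moved. The work goes in short steps, each a Python script; the robot and the scene stay as the last script left them, time stands still between calls to the robot, and variables do not carry over. Pictures are saved under pics/ and viewed, on a budget of 10 in all, crops included, one or two more only if the job needs it, and the job is handed in when it is done.

```bash
mkdir -p pics; ls; cat > h.py <<'E'
from cell import *
import numpy as np, cv2
from scipy.spatial.transform import Rotation as R
def cam(name):
    s=get_state(); f=grab_frame(name)
    if 'cam_to_world' in f: T=np.array(f['cam_to_world'])
    else:
        W=np.eye(4); W[:3,:3]=R.from_rotvec(s['eef_rot']).as_matrix(); W[:3,3]=s['position']; T=W@np.array(f['T_tool_cam'])
    return f,T
def ray(f,T,px,z):
    d=T[:3,:3]@np.array([(px[0]-f['cx'])/f['fx'],(px[1]-f['cy'])/f['fy'],1.]); o=T[:3,3]
    return o+d*(z-o[2])/d[2]
def proj(f,T,p):
    c=T[:3,:3].T@(np.array(p)-T[:3,3]); return [f['fx']*c[0]/c[2]+f['cx'],f['fy']*c[1]/c[2]+f['cy']]
def save(f,n): cv2.imwrite('pics/'+n+'.png',f['img'][:,:,::-1])
E
python3 - <<'E'
from h import *
print(get_state())
for n in ('scene','top'):
    f,T=cam(n); save(f,n+'0'); print(n,f['fx'],T[:3,3].round(3),T[:3,2].round(2))
    for o in ['nut','disc','cutter','tray','jar_1','mill_1','mustard_pot','pepper_pot']:
        for fn in (tip_of,spot_in):
            r=fn(n,o)[:1]
            for d in r: print(o,fn.__name__,round(d['score'],2),np.round(d['centre']),ray(f,T,d['centre'],{'nut':0.074,'disc':0}.get(o,0)).round(3))
E
```

```text
pics
{'clock': 0.0, 'q': array([-1.30319398e+00,  3.26965452e-01, -1.93598047e-01,  1.05197528e+00,
        1.65594536e-05,  1.43660832e+00]), 'joint_velocities': array([ 9.53684859e-05, -2.53547164e-03, -9.84135870e-04, -1.08927587e-03,
       -6.33792485e-05,  3.17666583e-04]), 'tau': array([-1.64622881e-03, -4.43401158e+01,  2.62439793e+01,  1.56001851e-02,
       -4.06411036e-04, -4.74261697e-06]), 'position': array([ 0.21495323, -0.50562579,  0.2304847 ]), 'eef_rot': array([-2.61907792e+00,  1.73284328e+00,  2.04220711e-03]), 'contact_force': array([-1.0224094 ,  0.20775105, -0.11016362]), 'wrist_torque': array([ 0.01791893, -0.03601444, -0.01846507]), 'finger_gap': 0.9973085356025811}
scene 514.4868308844054 [0.266 0.673 0.536] [ 0.27 -0.79 -0.54]
nut call 0.66 [350. 237.] [ 0.441 -0.006  0.074]
nut call 0.78 [351. 223.] [ 0.451 -0.046  0.074]
disc call 0.77 [351. 269.] [ 0.44  -0.019  0.   ]
disc call 0.9 [354. 243.] [ 0.456 -0.098  0.   ]
cutter call 0.56 [352. 271.] [ 0.437 -0.014  0.   ]
cutter call 0.97 [350. 270.] [ 0.441 -0.014  0.   ]
tray call 0.88 [282. 351.] [0.48  0
[... 552 characters left out ...]
.56 [333. 270.] [ 0.443 -0.02   0.074]
nut call 0.69 [331. 270.] [ 0.445 -0.018  0.074]
disc call 0.81 [328. 279.] [ 0.438 -0.013  0.   ]
disc call 0.89 [322. 286.] [ 0.426 -0.004  0.   ]
tray call 0.6 [204. 250.] [0.485 0.194 0.   ]
tray call 0.71 [199. 252.] [0.482 0.202 0.   ]
jar_1 call 0.94 [254. 326.] [0.36  0.108 0.   ]
jar_1 call 0.94 [247. 324.] [0.364 0.119 0.   ]
mill_1 call 0.73 [279. 166.] [0.632 0.07  0.   ]
mill_1 call 0.65 [276. 160.] [0.644 0.076 0.   ]
mustard_pot call 0.74 [438. 212.] [ 0.553 -0.2    0.   ]
mustard_pot call 0.72 [444. 210.] [ 0.556 -0.21   0.   ]
pepper_pot call 0.63 [415. 236.] [ 0.511 -0.16   0.   ]
pepper_pot call 0.95 [420. 235.] [ 0.513 -0.169  0.   ]
```

View pics/scene0.png

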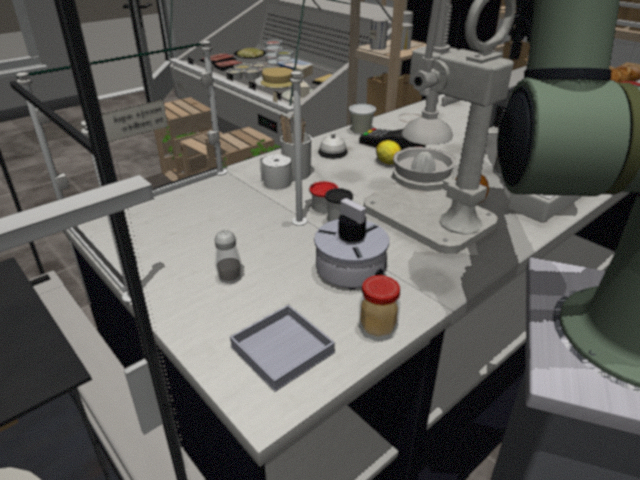

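View pics/top0.png

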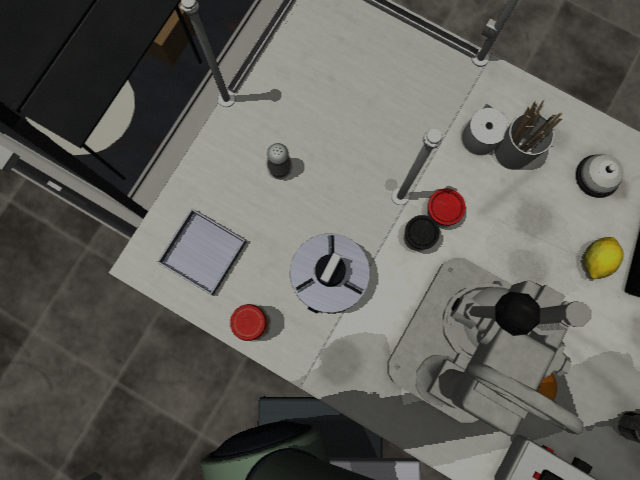

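The scene view shows the jar (380,308), tray (282,346), mill (227,259), pots (322,195)/(340,203) and nut (350,223). In the top view the nut is at (331,270), its bar running roughly from (322,282) to (340,257). I'll cross above the press and look from close by.

```bash
cat > t.py <<'E'
from h import *
f,T=cam('top')
a,b=[ray(f,T,p,0.132) for p in ((322,282),(340,257))]
print('bar',a,b,np.arctan2(*(b-a)[1::-1]))
yaw=np.arctan2(*(b-a)[1::-1])
def rot(psi): # tool down, tool x at world angle psi
    return R.from_matrix(np.array([[np.cos(psi),np.sin(psi),0],[np.sin(psi),-np.cos(psi),0],[0,0,-1]])).as_rotvec()
for p in (yaw+np.pi/2,yaw-np.pi/2):
    print(p,ik([.443,-.016,.3],rot(p)))
s=get_state(); print(ik(s['position']*[1,1,0]+[0,0,.62],s['eef_rot']))
print(ik([.443,-.016,.62],rot(yaw+np.pi/2)))
E
python3 t.py
```

```text
bar [ 0.41977144 -0.00367986  0.132     ] [ 0.45592464 -0.02940043  0.132     ] -0.6183577741370695
0.9524385526578271 [-2.02905828e-01  8.53692031e-02 -3.21133959e-01  1.16429316e+00
 -4.44089210e-16  4.15451946e-01]
-2.189154100931966 [-2.02905828e-01  8.53692031e-02 -3.21133959e-01  1.16429316e+00
 -4.44089210e-16 -2.72614071e+00]
None
[-2.02905828e-01  2.14161174e-01  6.65617835e-01  2.02225299e+00
 -4.44089210e-16  4.15451946e-01]
```

```bash
cat >> h.py <<'E'
def rot(psi): # tool down, tool x at world angle psi
    return R.from_matrix(np.array([[np.cos(psi),np.sin(psi),0],[np.sin(psi),-np.cos(psi),0],[0,0,-1]])).as_rotvec()
E
python3 - <<'E'
from h import *
hi=np.array(ik([.443,-.016,.62],rot(-2.189))); print(hi)
h2=hi.copy(); h2[0]=-1.303; h2[5]=1.437-2; set_joints(h2); print(get_state()['position'],get_state()['clock'])
h2[0]=hi[0]; h2[5]=-2.726; set_joints(h2)
movep([.443,-.016,.30],rot(-2.189))
s=get_state(); print(s['clock'],s['q'],s['position'],s['contact_force'])
f,T=cam('wrist'); save(f,'w1')
print(T)
for o,fn in (('nut',spot_in),('nut',tip_of),('spindle_tip',tip_of),('disc',spot_in),('disc',tip_of),('cutter',tip_of)):
    for d in fn('wrist',o)[:2]: print(o,d['score'],d['centre'],ray(f,T,d['centre'],{'disc':0.0,'nut':.074,'cutter':0,'spindle_tip':.095}[o]))
m=silhouettes('wrist','nut')
if m: cv2.imwrite('pics/m1.png',m[0]['mask'].astype(np.uint8)*255)
E
```

```text
[-2.02905828e-01  2.14161174e-01  6.65617835e-01  2.02225299e+00
 -4.44089210e-16 -2.72629481e+00]
[ 0.18671551 -0.40240977  0.61933314] 3.4917
6.5833 [-2.03493937e-01  8.51033162e-02 -3.18489094e-01  1.16491495e+00
 -6.49073890e-06 -2.72625040e+00] [ 0.44406725 -0.01648473  0.30115796] [-0.5753053  -0.26749457  0.6525686 ]
[[-0.57967123 -0.77975119 -0.23657843  0.50397196]
 [-0.81484966  0.5542964   0.16963353 -0.06046164]
 [-0.00113738  0.29110753 -0.95668966  0.44304695]
 [ 0.          0.          0.          1.        ]]
nut 0.78 [316.4, 203.0] [ 0.43640847 -0.0116664   0.074     ]
nut 0.97 [317.1, 199.5] [ 0.43876602 -0.01415096  0.074     ]
disc 0.7 [318.6, 171.2] [ 0.45071009 -0.02468147  0.        ]
disc 0.47 [317.3, 204.7] [ 0.4206675  -0.00157173  0.        ]
disc 0.89 [316.1, 179.1] [ 0.44516979 -0.01734794  0.        ]
```

View pics/w1.png

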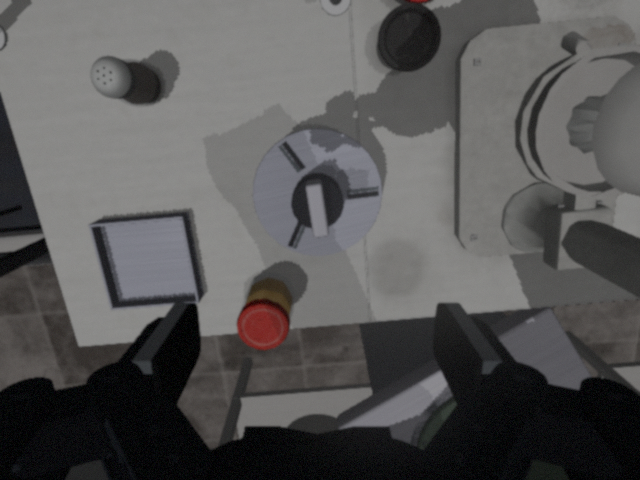

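The wrist view shows the disc centred near (317,191) and the bar's top face running from (316,181) to (320,236). I'll move closer and fit the bar's top face and the disc circle.

```bash
cat > look.py <<'E'
from h import *
def look(tag,zoff=0.):
    f,T=cam('wrist')
    N=silhouettes('wrist','nut'); D=silhouettes('wrist','disc')
    g=cv2.cvtColor(f['img'],cv2.COLOR_RGB2GRAY); v=f['img'].copy()
    nm=N[0]['mask']; 
    b=((g>95)&nm).astype(np.uint8)
    n,l,st,c=cv2.connectedComponentsWithStats(b); k=1+np.argmax(st[1:,4])
    pts=np.argwhere(l==k)[:,::-1].astype(np.float32)
    P=np.array([ray(f,T,p,.132+zoff)[:2] for p in pts])
    (cx,cy),(w,h),a=cv2.minAreaRect((P*1e4).astype(np.float32))
    ctr,dirs,_=cv2.PCACompute2((P*1e4).astype(np.float32),None); ang=np.arctan2(dirs[0,1],dirs[0,0])
    print('bar rect ctr',cx/1e4,cy/1e4,'size mm',w/10,h/10,'pca',ctr/1e4,'ang',ang,'ang rect',a)
    if D:
        u=(D[0]['mask']|nm).astype(np.uint8)
        cs,_=cv2.findContours(u,cv2.RETR_EXTERNAL,cv2.CHAIN_APPROX_NONE); cc=max(cs,key=cv2.contourArea)[:,0]
        Q=np.array([ray(f,T,p,.068)[:2] for p in cc])
        (x,y),r=cv2.minEnclosingCircle((Q*1e4).astype(np.float32)); e=cv2.fitEllipse((Q*1e4).astype(np.float32))
        print('disc',x/1e4,y/1e4,r/1e4,'ell',np.array(e[0])/1e4,np.array(e[1])/1e4)
        cv2.drawContours(v,[cc],-1,(0,255,0),1)
    v[l==k]=(255,0,0)
    cv2.imwrite(f'pics/{tag}.png',v[:,:,::-1])
    return f,T
E
python3 - <<'E'
from look import *
look('a1')
movep([.438,-.012,.20],rot(-2.189)); s=get_state(); print(s['position'],s['clock'])
look('a2')
E
```

```text
bar rect ctr 0.441141162109375 -0.016074656677246092 size mm 13.027365112304688 43.12308044433594 pca [[ 0.4413778  -0.01581647]] ang -0.46137854 ang rect 62.80374526977539
disc 0.441427783203125 -0.016053907775878905 0.06196007080078125 ell [ 0.44163701 -0.01592737] [0.12164297 0.12191085]
[ 0.43801674 -0.01197732  0.20040924] 7.6167
bar rect ctr 0.4354763671875 -0.012251478576660157 size mm 12.478814697265625 28.091363525390626 pca [[ 0.435186  -0.0124476]] ang -0.44372723 ang rect 63.81024169921875
disc 0.441704833984375 -0.016063050842285157 0.0618171630859375 ell [ 0.44166938 -0.0159502 ] [0.12180427 0.12208075]
```

View pics/a2.png

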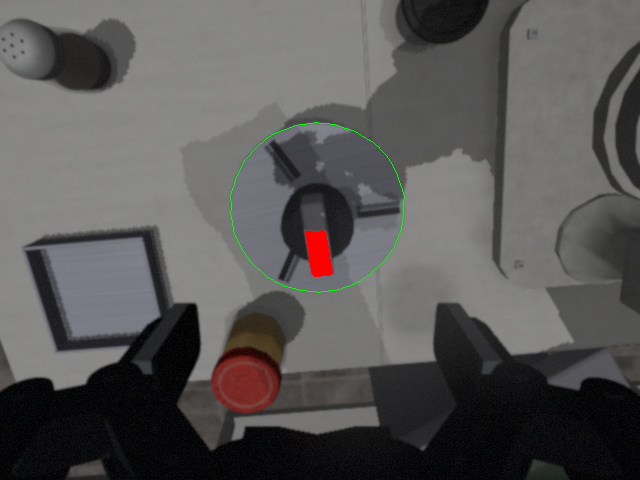

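The disc circle and bar agree: axis (0.4415, -0.016), bar angle about -0.455. Next is the grasp.

```bash
python3 - <<'E'
from h import *
r=rot(-0.455-np.pi/2)
movep([.4415,-.016,.16],r); sleep(.3); s=get_state(); print(s['q'][5],s['position'],s['contact_force'],s['wrist_torque'])
print(move_l([.4415,-.016,.111],.05,until_force=5)); sleep(.2); s=get_state(); b=s['contact_force']; bt=s['wrist_torque']; print(s['position'],b,bt)
np.save('base.npy',np.r_[b,bt])
grab(20); sleep(.3); s=get_state(); print(s['clock'],s['finger_gap'],s['position'],s['contact_force']-b,s['wrist_torque']-bt)
f,T=cam('wrist'); save(f,'g1')
E
```

```text
-2.889273010708699 [ 0.44229903 -0.0160783   0.16121387] [ 0.52909012 -0.67667646  0.11271644] [ 0.01726085  0.02114098 -0.00881188]
False
[ 0.44169839 -0.01604172  0.1112619 ] [ 0.96839145  0.39097959 -0.50888468] [ 0.03727032  0.04479732 -0.03243296]
10.6333 0.15003441460161346 [ 0.44161373 -0.01592629  0.11105508] [-0.13860767 -0.4443547   1.36210304] [ 0.15723509 -0.13790929  0.0641177 ]
```

```bash
cat > turn.py <<'E'
from h import *
import json
B=np.load('base.npy')
def rd():
    F=[]
    for _ in range(3):
        s=get_state(); F.append(np.r_[s['contact_force'],s['wrist_torque']]-B); sleep(.02)
    return s,np.mean(F,0)
E
python3 - <<'E'
from turn import *
psi=-0.455-np.pi/2; p=np.array([.4415,-.016,.111])
for i in range(7):
    psi-=.1; q=ik(p,rot(psi)); set_joints(q)
    s,F=rd(); print(round(s['clock'],2),s['q'][5].round(3),(s['position']*1e3).round(1),F.round(2))
json.dump([psi,*p],open('st.json','w'))
E
```

```text
10.97 -2.793 [441.5 -16.  111. ] [-1.26  0.2   1.4   0.05 -0.09  0.01]
11.27 -2.694 [441.5 -16.1 111. ] [-0.62 -0.25  1.92 -0.02 -0.03  0.01]
11.57 -2.594 [441.4 -16.1 111. ] [-1.31 -0.79  2.32 -0.08  0.    0.02]
11.87 -2.494 [441.5 -16.1 111. ] [-1.13 -0.34  2.7  -0.15  0.05  0.02]
12.17 -2.394 [441.5 -16.  111. ] [-1.8  -0.66  2.66 -0.09  0.07  0.05]
12.47 -2.294 [441.5 -16.  111. ] [-1.34 -0.04  2.6  -0.12  0.09  0.05]
12.77 -2.194 [441.5 -16.  111. ] [-1.39 -0.05  2.48 -0.05  0.08  0.05]
```

```bash
cat >> turn.py <<'E'
def run(n,step,rise,caught,ref=2.5,kz=1.2e-4,fmax=9):
    psi,*p=json.load(open('st.json')); p=np.array(p); 
    for i in range(n):
        psi-=step
        if caught: p[2]+=rise*step
        set_joints(ik(p,rot(psi)))
        s,F=rd(); print(round(s['clock'],2),s['q'][5].round(3),(p*1e3).round(2),F.round(2),caught)
        if not caught and (F[2]>4.2 or abs(F[5])>.25): caught=True; print('CAUGHT')
        if caught: p[2]+=np.clip(kz*(F[2]-ref),-.0003,.0004)
        lat=F[:2]; 
        if np.linalg.norm(lat)>2: p[:2]+=np.clip(1e-4*lat,-3e-4,3e-4)
        if np.linalg.norm(F[:3])>fmax: print('HIGH'); break
    json.dump([psi,*p],open('st.json','w')); return caught
E
python3 - <<'E'
from turn import *
run(12,.07,.004,False)
E
```

```text
13.07 -2.123 [441.5 -16.  111. ] [-1.35 -0.47  3.61 -0.07  0.07  0.05] False
13.37 -2.053 [441.5 -16.  111. ] [-1.07 -0.74  3.01 -0.04  0.08  0.02] False
13.67 -1.983 [441.5 -16.  111. ] [-1.22 -0.45  2.51 -0.07  0.09  0.02] False
13.97 -1.913 [441.5 -16.  111. ] [-0.98 -1.33  2.54 -0.23  0.09  0.04] False
14.27 -1.843 [441.5 -16.  111. ] [-1.05 -1.53  2.42 -0.28  0.09  0.02] False
14.57 -1.773 [441.5 -16.  111. ] [-1.28 -1.52  3.03 -0.25  0.09  0.04] False
14.87 -1.703 [441.5 -16.  111. ] [-1.76 -1.13  3.87 -0.12  0.18  0.01] False
15.17 -1.632 [441.32 -16.11 111.  ] [-2.12  0.04  6.08  0.01  0.2   0.04] False
CAUGHT
15.47 -1.563 [441.11 -16.11 111.68] [-1.4  -0.81  3.54 -0.06  0.    0.02] True
15.77 -1.493 [441.11 -16.11 112.09] [-0.67 -0.68  2.47 -0.01 -0.04  0.04] True
16.07 -1.423 [441.11 -16.11 112.36] [-1.25 -0.19  2.43  0.08  0.02  0.03] True
16.37 -1.353 [441.11 -16.11 112.63] [-1.15  0.47  1.82  0.1   0.02  0.03] True
```

It caught after about 1.1 rad, and the nut is now rising along with the tool. I'll continue, with the force reference fading as the spring relaxes.

```bash
python3 - <<'E'
from turn import *
run(6,.08,.004,True,ref=1.5,kz=8e-5)
run(12,.08,.004,True,ref=-0.5,kz=8e-5)
E
```

```text
16.67 -1.273 [441.11 -16.11 112.87] [-1.23  0.59  1.33  0.19  0.03  0.02] True
16.97 -1.193 [441.11 -16.11 113.18] [-0.68  0.43  0.99  0.24 -0.06  0.02] True
17.27 -1.113 [441.11 -16.11 113.46] [-0.98  0.89  0.58  0.28 -0.11  0.03] True
17.57 -1.034 [441.11 -16.11 113.7 ] [-0.92  1.7   0.63  0.35 -0.11  0.04] True
17.87 -0.953 [441.11 -16.11 113.95] [-1.31  1.79  1.    0.39 -0.08  0.01] True
18.17 -0.873 [440.98 -15.93 114.23] [-2.07  1.01  0.67  0.39 -0.07  0.03] True
18.47 -0.793 [440.77 -15.83 114.49] [-0.49  1.    1.15  0.35 -0.19  0.04] True
18.77 -0.713 [440.77 -15.83 114.94] [-0.27  1.    0.81  0.36 -0.21  0.06] True
19.07 -0.633 [440.77 -15.83 115.36] [-0.44  1.45  0.12  0.45 -0.22  0.04] True
19.37 -0.553 [440.77 -15.83 115.73] [-0.17  1.97 -0.42  0.48 -0.28  0.06] True
19.67 -0.473 [440.77 -15.83 116.06] [ 0.56  2.03 -0.7   0.55 -0.31  0.04] True
19.97 -0.393 [440.83 -15.63 116.36] [ 0.25  2.07 -0.44  0.47 -0.19  0.05] True
20.27 -0.312 [440.85 -15.42 116.69] [-0.77  0.91 -1.05  0.31 -0.23  0.02] True
20.57 -0.232 [440.85 -15.42 116.97] [-0.49  0.74 -0.17  0.25 -0.24  0.02] True
20.87 -0.152 [440.85 -15.42 117.31] [ 0.35  0.77 -0.34  0.21 -0.22  0.04] True
21.17 -0.072 [440.85 -15.42 117.64] [-0.19  0.36  0.02  0.12 -0.21  0.02] True
21.47 0.008 [440.85 -15.42 118.01] [ 0.13  0.86 -0.9   0.14 -0.26  0.03] True
21.77 0.088 [440.85 -15.42 118.29] [-0.22  0.24 -0.78  0.11 -0.27  0.  ] True
```

```bash
python3 - <<'E'
from turn import *
run(19,.08,.004,True,ref=-0.9,kz=8e-5)
E
```

```text
22.07 0.168 [440.85 -15.42 118.59] [-0.27  0.17 -1.27  0.15 -0.3   0.05] True
22.37 0.248 [440.85 -15.42 118.88] [-0.39  0.57 -0.31  0.17 -0.27  0.03] True
22.67 0.328 [440.85 -15.42 119.25] [-0.16  0.35 -0.32  0.19 -0.32  0.03] True
22.97 0.408 [440.85 -15.42 119.62] [ 0.02  0.74 -0.65  0.26 -0.31  0.06] True
23.27 0.488 [440.85 -15.42 119.96] [ 0.43  0.72 -1.1   0.28 -0.33  0.05] True
23.57 0.568 [440.85 -15.42 120.26] [-0.01  1.63 -0.88  0.28 -0.35  0.03] True
23.87 0.648 [440.85 -15.42 120.58] [ 0.93  0.91 -1.13  0.31 -0.39  0.01] True
24.17 0.728 [440.85 -15.42 120.88] [ 0.97  0.49 -1.01  0.26 -0.43  0.03] True
24.47 0.808 [440.85 -15.42 121.19] [ 0.65  0.55 -1.74  0.26 -0.46  0.03] True
24.77 0.888 [440.85 -15.42 121.45] [ 0.27  0.49 -1.22  0.27 -0.45  0.04] True
25.07 0.968 [440.85 -15.42 121.74] [ 0.65  1.38 -0.87  0.3  -0.46  0.03] True
25.37 1.048 [440.85 -15.42 122.06] [ 0.85  0.63 -0.99  0.33 -0.47  0.05] True
25.67 1.128 [440.85 -15.42 122.38] [ 0.98  1.5  -0.95  0.43 -0.47  0.03] True
25.97 1.208 [440.85 -15.42 122.69] [ 1.51  1.31 -1.23  0.46 -0.47  0.04] True
26.27 1.288 [440.85 -15.42 122.99] [ 0.81  1.39 -1.05  0.44 -0.5   0.07] True
26.57 1.368 [440.85 -15.42 123.29] [ 1.01  0.55 -1.24  0.38 -0.53  0.03] True
26.87 1.448 [440.85 -15.42 123.59] [ 1.16  0.69 -1.45  0.28 -0.56 -0.01] True
27.17 1.528 [440.85 -15.42 123.86] [ 1.32  0.7  -0.71  0.24 -0.55  0.02] True
27.47 1.608 [440.85 -15.42 124.2 ] [ 1.59  0.65 -1.39  0.2  -0.53  0.02] True
```

```bash
python3 - <<'E'
from turn import *
psi,*p=json.load(open('st.json')); p=np.array(p)
for k in range(8):
    p[2]+=.0008
    r=move_l(p,.02,until_force=6); s,F=rd(); print(round(s['clock'],2),(s['position']*1e3).round(1),F.round(2),s['finger_gap'],r)
    if r or F[2]<-5: break
E
```

```text
27.77 [440.9 -15.4 125. ] [ 1.02  0.52 -0.96  0.22 -0.55  0.02] 0.14456172320205635 False
28.07 [440.9 -15.5 125.9] [ 1.11  0.36 -0.63  0.18 -0.49  0.02] 0.14300671375020885 False
28.37 [440.8 -15.5 126.6] [ 0.64  0.23  0.32  0.06 -0.44  0.05] 0.14686523787976014 False
28.67 [440.8 -15.5 127.4] [ 0.12 -0.24  0.22  0.   -0.42  0.03] 0.146376279836105 False
28.97 [440.8 -15.4 128.2] [ 0.35 -0.19  0.45 -0.02 -0.31  0.03] 0.14399358961620826 False
29.27 [440.6 -15.4 128.9] [-0.21 -0.42  0.05 -0.08 -0.15  0.03] 0.14703577720398325 False
29.57 [440.6 -15.4 129.6] [-0.8  -0.78 -0.67 -0.02 -0.03  0.04] 0.14791872017395774 False
29.87 [440.8 -15.4 130.6] [-1.05 -0.22 -0.54 -0.03 -0.03  0.03] 0.14557646688674947 False
```

```bash
python3 - <<'E'
from turn import *
psi,*p=json.load(open('st.json')); p=np.array(p)
print(move_l([*p[:2],.165],.03,until_force=6)); s,F=rd(); print(F.round(2))
move_l([*p[:2],.25],.08); s,F=rd(); print(s['clock'],s['position'],s['q'],F.round(2),s['finger_gap'])
f,T=cam('wrist'); save(f,'l1')
t,TT=cam('top'); save(t,'top1')
for o in ('nut','tray'):
    for fn in (spot_in,tip_of,silhouettes):
        for d in fn('top',o)[:1]: print(o,d['score'],np.round(d['centre'],1),ray(t,TT,d['centre'],0.0 if o=='tray' else .21))
        if fn is silhouettes and o=='tray':
            m=d['mask'].astype(np.uint8); cs,_=cv2.findContours(m,0,1); c=max(cs,key=cv2.contourArea)
            box=cv2.boxPoints(cv2.minAreaRect(c)); P=np.array([ray(t,TT,b,.022)[:2] for b in box]); print(P,P.mean(0))
v=np.hstack([cv2.resize(f['img'],(400,300)),cv2.resize(t['img'],(400,300))]); cv2.imwrite('pics/c1.png',v[:,:,::-1])
E
```

```text
False
[-0.71 -0.21 -1.3  -0.06 -0.03  0.02]
32.4833 [ 0.44045006 -0.01536298  0.24942864] [-2.02629481e-01  1.10733044e-01 -4.23382671e-01  1.03784499e+00
 -3.28774649e-05  1.61078500e+00] [-1.07 -0.46 -1.35 -0.02 -0.01  0.04] 0.14776887141764547
tray 0.56 [190.1 249.9] [0.48573973 0.21710054 0.        ]
tray 0.77 [203.1 255. ] [0.47720177 0.19498927 0.        ]Traceback (most recent call last):
  File "<stdin>", line 11, in <module>
KeyError: 'mask'
```

```bash
python3 - <<'E'
from turn import *
import cv2
f,T=cam('scene')
S=silhouettes('scene','tray')
for d in S[:1]:
    m=d['mask'].astype(np.uint8); cs,_=cv2.findContours(m,0,1); c=max(cs,key=cv2.contourArea)
    box=cv2.approxPolyDP(c,8,True)[:,0]; print(box.tolist()); P=np.array([ray(f,T,b,.022)[:2] for b in box]); print(P)
for d in tip_of('scene','tray')[:1]: print(d['score'],ray(f,T,d['centre'],0))
w=cv2.imread('pics/l1.png'); v=np.hstack([cv2.resize(w,(400,300)),cv2.resize(f['img'][:,:,::-1],(400,300))]); cv2.imwrite('pics/c1.png',v)
E
```

```text
[[288, 305], [230, 336], [273, 391], [334, 352]]
[[0.4983814  0.12794209]
 [0.55103504 0.21528677]
 [0.45647205 0.28431424]
 [0.40421133 0.19700437]]
0.66 [0.4803315  0.19825578 0.        ]
```

View pics/c1.png

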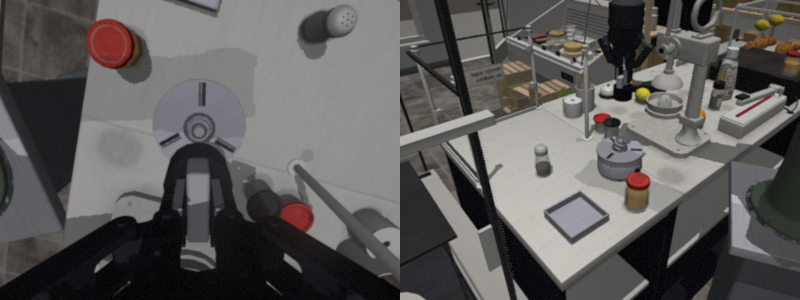

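The wrist view shows the bare spindle with the nut held in the fingers, and the scene view shows the tray undisturbed. I'll carry the nut to (0.481, 0.197) and set it down.

```bash
python3 - <<'E'
from turn import *
psi,*p=json.load(open('st.json'))
c=[.481,.197]; q=ik([*c,.2],rot(psi)); print(q)
movep([*c,.2],rot(psi)); s=get_state(); print(s['clock'],s['position'],s['finger_gap'])
move_l([*c,.06],.07); sleep(.2)
f,T=cam('scene'); save(f,'p1')
r=move_l([*c,.034],.015,until_force=3); sleep(.2); s=get_state(); print(r,s['clock'],s['position'],s['contact_force']-B[:3])
E
```

```text
[ 2.46647216e-01  2.94610544e-01 -3.21316426e-01  9.54869357e-01
  4.44089210e-16  2.06005456e+00]
33.9417 [0.48101681 0.19628082 0.20014897] 0.14577612491850186
True 37.7583 [0.48076556 0.19701941 0.04000747] [-0.9121559  -0.65614631  6.46535023]
```

View pics/p1.png

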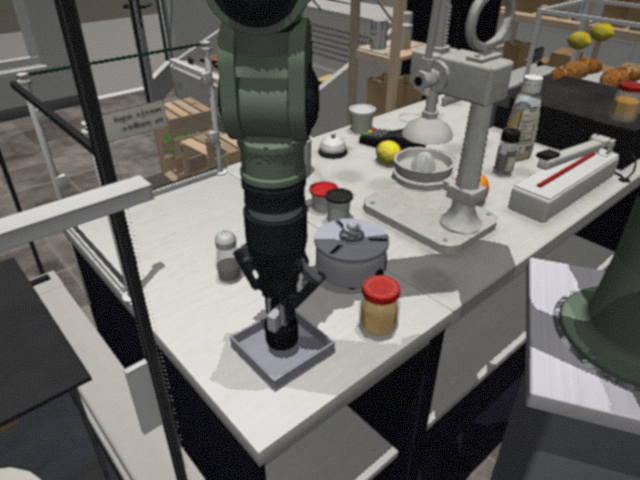

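Contact came at TCP z = 0.040, which matches the rim resting on the tray floor. The picture shows the nut upright at (282,330), just above the tray's middle. I'll release, back off and check.

```bash
python3 - <<'E'
from turn import *
let_go(); sleep(.2)
move_l([.481,.197,.25],.1); sleep(.3)
s=get_state(); print(s['clock'],s['contact_force']-B[:3])
f,T=cam('scene'); 
for o,z in (('nut',.003),('tray',0),('jar_1',0),('mill_1',0),('mustard_pot',0),('pepper_pot',0)):
    for d in tip_of('scene',o)[:1]: print(o,round(d['score'],2),ray(f,T,d['centre'],z).round(3))
w,Tw=cam('wrist')
for o,z in (('nut',.003),('tray',0)):
    for d in tip_of('wrist',o)[:1]: print('w',o,round(d['score'],2),ray(w,Tw,d['centre'],z).round(3))
v=np.hstack([cv2.resize(w['img'],(400,300)),cv2.resize(f['img'],(400,300))]); cv2.imwrite('pics/c2.png',v[:,:,::-1])
E
```

```text
41.2167 [-0.2022373  -0.09223599  0.04593452]
nut 0.89 [0.479 0.2   0.003]
tray 0.61 [0.484 0.197 0.   ]
jar_1 0.59 [0.362 0.112 0.   ]
mill_1 0.62 [0.627 0.07  0.   ]
mustard_pot 0.71 [ 0.557 -0.204  0.   ]
pepper_pot 0.7 [ 0.507 -0.164  0.   ]
w nut 0.86 [0.477 0.195 0.003]
```

View pics/c2.png

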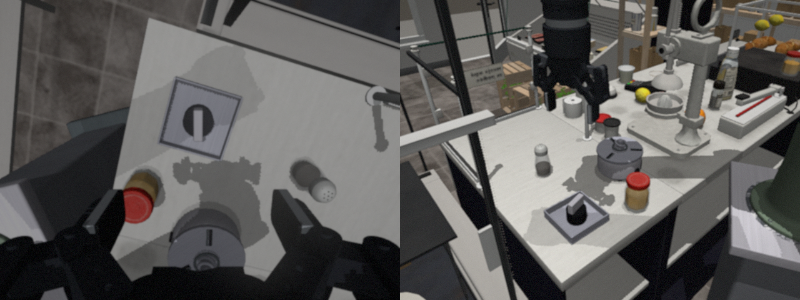

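The nut stands upright in the middle of the tray, and the surrounding items are where they were.

```bash
python3 -c "
from cell import *
print(sign_off(), get_state()['clock'])"
```

```text
the job is handed in; nothing more can be done
the job is handed in; nothing more can be done
```

The hub nut is off the cutter and standing upright in the steel tray. I handed the job in at about 41 s of the 69 s allowed; the system gives no verdict.

- **Unscrewing:** I gripped the nut by its bar with 20 N and turned it clockwise. The drive caught after about 1.1 rad, and I raised the tool with the thread for about 3.3 rad more. The force sensed at the tool, checked after each step, peaked at about 6.4 N; the contact force between nut and disc was not measured directly.
- **Lifting and placing:** It came off the spindle without resistance. I set it down at (0.481, 0.197), and it touched the tray floor at the expected height.
- **Last checks:**
  - The pictures show the nut upright and central in the tray, within about 6 mm of its middle by the scene camera.
  - The jar, mill and pots read within about 6 mm of where they started, which is within measurement noise.
  - The gripper was clear of everything, with the tool force near zero.
- **Checks that missed:** With the arm in the way, the top camera's tray outline came back empty, so I took the tray position from the scene camera and the earlier top view. In the last wrist picture the tray's position was not reported, although it shows clearly there.

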